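# Hang the holder plate on the free screw of the sloping stand

## Robot

A 7-joint arm with a two-finger parallel gripper is mounted at the origin on the work surface. World frame = base frame: x ahead of the robot, y to its left, z up, the work surface at z = 0. Lengths are in m, angles in rad, forces in N, time in s.
With the tool pointing down it reaches from about 0.35 to 0.9 m from the base axis. Payload 8.1 kg.
Tool frame: the origin (TCP) lies midway between the tips of the shut fingers; the grasp point (between the pads) lies 19 mm behind it; z points along the fingers, y is the line along which they close (so a half turn about z gives the same grasp; the last joint's range is limited). The gripper opens to 92 mm and grips with 3 to 60 N. Pads are 19 mm wide; open, the fingers measure 130 mm over their backs; the gripper's body (75 mm by 190 mm) begins 47 mm behind the grasp point.
Start: joints at [1.12, 0.434, 0.025, 1.573, -0.012, 1.134, -0.075], TCP at [0.213, -0.588, 0.227] pointing down, gripper open.
Joint ranges: [-2.62, 2.62], [-0.44, 2.09], [-1.27, 1.32], [0.08, 2.57], [-1.32, 4.46], [0.12, 2], [-2.74, 2.74]. Speed limits (rad/s): [2.22, 2.22, 3.01, 3.01, 3.14, 3.14, 3.14].

## Interface

Orientations are given as a rotation vector (axis times angle).
In Python, from cell import arm gives the robot as it stands.
- The arm moves only by the tool move_arm, never from a script. Its argument "motion" is a list of rows, each an object of numbers: "tx", "ty", "tz": the shift along the tool's x, y, z normalised to -1 to 1, where 1 is 1000 mm; "twist": the turn about the tool's z normalised to -1 to 1, where 1 is pi/2 rad. In form: [{"tx": .., "ty": .., "tz": .., "twist": ..}, ...]. A call has 1 to 12 rows; each row shifts and turns the commanded pose from where the row before left it, along the tool's axes as they then stand; what a row does not reach is not made up. A row lasts 1/10 s, in which the tool goes at most 50 mm and 8.59 degrees, less where a joint would pass 70% of its speed; a pose out of reach is approached as far as the arm can. A call with a number of a shift or a turn outside -1 to 1 is refused whole. A call with a gripper value outside its range is refused whole. "gripper" is the gripper's target within -1 to 1 (shut at 1, half-way at 0, fully open at -1), set as the call begins (left out, the last holds). The fingers move at their own pace and stop on an object; "squeeze" is the grip in N (left out, the last holds). Time passes only in rows, so rows that do not move let the fingers close. It gives the time, the measured TCP pose, the force, the opening and the grip force at its end, in the units of the state.
- arm.observe(): the state, without advancing time (a new reading comes with each control period).
- arm.get_image(name): name is "scene" or "top" or "wrist"; returns the picture (420x560x3 uint8, red, green, blue); there is no depth.
- arm.calibration(name): a dict with "K" (3x3 intrinsics, pixels), "T" (4x4, takes a point from camera to world coordinates). Camera axes: x right, y down, z forward; pixel columns grow to the right and rows downward; lengths in m; the calibration is good to about 2 mm. The wrist camera is an equidistant fisheye: a pixel r from the principal point sees the ray r / f radians off the axis. A picture is of the moment at which its call begins: read the wrist's pose just before it. calibration takes no time and is no camera call; for the wrist camera it gives the pose at the moment of the call.
- arm.sign_off(): hands the job in; it is judged then, once.
Trained networks look in the newest picture that a camera, given by its name, has taken for a name from the list of things; names that differ only in an ending like _2 or _b are one class to them, and where a whole thing is asked for, a point or a joint stands for the part that bears it (a point fixed in the world has none). Each returns a list of dicts, best first, with "conf" (0 to 1); they miss things now and then, are a little off and sometimes report something else, mostly with a low value. They report only what shows in the picture. A call takes as long as a camera call. They do not tell look-alikes from the thing itself.
- arm.look_for(camera, query): "point" ([column, row] as shares, 0 to 1, of the picture: columns of its width, rows of its height, amid what is visible of it).
- arm.regions_of(camera, query): "region" (420x560 bool, what is visible of it) and "point" ([column, row] as shares, 0 to 1, of the picture: columns of its width, rows of its height, amid what is visible of it).
- arm.place_of(camera, query): "point" ([column, row] as shares, 0 to 1, of the picture: columns of its width, rows of its height: a listed point, or the origin of a listed thing).
The state is a dict: "clock": time; "joints": joint angles; "dq": joint speeds; "joint_efforts": joint torques, N m; "position": TCP position; "ee_rot": TCP orientation; "force": force on the tool from outside, world axes, zero at the start; "ft_torque": the same for the moment, N m; "width": opening from 0.0 (shut) to 1.0 (fully open); "gripper_force": force on a finger pad.
Only numpy, scipy, OpenCV 4.12 (cv2) and the standard library are available. Lean on these libraries where they do the work, as an engineer would, in place of code of your own. Each camera call takes 0.05 s, during which the arm holds its last target. There are 200 camera calls.

## Task

Pick up the loose aluminium holder plate by its grip bar and hang it on the free screw of the white sloping stand, bar outward and foot ledge at the bottom: pass the wide end of its keyhole over the screw head until the plate lies flat on the face, then slide it straight down the slope until the screw is fully home at the top end of the narrow slot, and let go. One of the two places already carries a plate; the screw of the free place can be clamped some millimetres left or right of its window's middle, so feel for it. Leave the other things on the bench where they are.

Things in the scene. Friction and masses are not known exactly. Their poses are not given: they have to be found in the camera images.
- holder: The loose holder: aluminium plate 140 x 90 x 5 mm, about 0.3 kg, lying on its back at the start. Origin: middle of the back face; x along the length towards the end that goes uppermost, y across, z out of the front. A foot ledge crosses the front at x = -60 to -70 mm, up to z = 23 mm. It is home when its origin is 50 mm straight down the slope from the screw's axis.
- hole (a point): Centre of the keyhole's wide hole (eight-sided, 24 mm across), on the holder's back face, 25 mm from the holder's origin along x; axes as the holder. From it a slot 12 mm wide runs along +x to its closed end, at x = 54 mm from the holder's origin.
- bar (a point): Middle of the outer edge of the holder's grip bar, at x = -25, z = 50 mm from its origin; axes as the holder. The grey bar stands square on the plate's front, 12 mm thick along x (the way to grip it), 60 mm long along y, from z = 5 to 50 mm.
- stand: White rigid fixed stand, its flat face 290 mm wide and 215 mm long, sloping 35 degrees from level, rising towards the stand's +x. Origin: under its middle, z up. Each of its two places has a rigid fixed screw square to the face: 8 mm shank, round head 18 mm across and 5 mm thick, the head's underside 10 mm and top 15 mm above the face.
- seat_left: Left (stand's +y) hanging place, 66 mm from the stand's middle. Origin: on the face, middle of a dark cross window 26 mm wide; x straight up the slope, y level to the left, z square out of the face. Its screw is at x = 0, y anywhere from -9 to +9 mm, unmeasured: feel or look for it. From here the face goes on 65 mm up and 150 mm down the slope.
- seat_right: Right (stand's -y) hanging place, 66 mm from the stand's middle. Origin: on the face, middle of a dark cross window 26 mm wide; x straight up the slope, y level to the left, z square out of the face. Its screw is at x = 0, y anywhere from -9 to +9 mm, unmeasured: feel or look for it. From here the face goes on 65 mm up and 150 mm down the slope.
- hung: A second plate of the same shape, already hung and screwed tight (it cannot move) at one of the two places. Origin: where its screw meets the face; its axes are level (z up, x level, uphill). Use it to tell which place is taken; it reaches 45 mm to either side, about 50 mm off the face.
- beaker: Bystander, to be left alone: open glass beaker, 68 mm across, 90 mm high. Origin at the middle of its underside.
- dish: Bystander, to be left alone: flat round glass dish, 90 mm across, 16 mm high. Origin at the middle of its underside.
- bottle: Bystander, to be left alone: amber glass bottle, 64 mm across, 130 mm high. Origin at the middle of its underside.
- timer: Bystander, to be left alone: small box-shaped bench timer, 50 x 70 x 30 mm. Origin at the middle of its underside.
- jar: Bystander, to be left alone: white plastic jar, 56 mm across, 75 mm high. Origin at the middle of its underside.
- screwdriver: Bystander, to be left alone: screwdriver with a black handle, lying flat, 180 mm long, along its own x axis, handle to -x. Origin at the middle of its underside.
Things that resemble listed ones, but are neither listed nor needed, are in the scene too. What is shaped like the holder but purple or red is not meant.

How it is judged:
On the way, in this order (a step that is already met when the one before it is completed fails the run):
1. the holder is lifted clear of the table (height (world z) of holder above 0.06 m), for 0.1 s.
2. the screw head has passed through the wide hole: the plate lies flat on the face of the stand, not yet slid down (((x of holder in the frame of seat_left between -0.036 and -0.015 m and y of holder in the frame of seat_left between -0.022 and 0.022 m and z of hole in the frame of seat_left between -0.003 and 0.006 m and angle between the z axis of holder and the z axis of seat_left, either way round below 0.12 rad and angle between the x axis of holder and the x axis of seat_left, either way round below 0.14 rad) or (x of holder in the frame of seat_right between -0.036 and -0.015 m and y of holder in the frame of seat_right between -0.022 and 0.022 m and z of hole in the frame of seat_right between -0.003 and 0.006 m and angle between the z axis of holder and the z axis of seat_right, either way round below 0.12 rad and angle between the x axis of holder and the x axis of seat_right, either way round below 0.14 rad))), for 0.05 s.
At the end, for the whole second after the job is handed in: The holder hangs released and at rest at the free place: flat on the face (hole within 4 mm, 0.08 rad), straight up the slope within 0.14 rad, within 22 mm of the window sideways, and slid home: its origin 46 to 56 mm down the slope from the window (((x of holder in the frame of seat_left between -0.056 and -0.046 m and y of holder in the frame of seat_left between -0.022 and 0.022 m and z of hole in the frame of seat_left between -0.003 and 0.004 m and angle between the z axis of holder and the z axis of seat_left, either way round below 0.08 rad and angle between the x axis of holder and the x axis of seat_left, either way round below 0.14 rad) or (x of holder in the frame of seat_right between -0.056 and -0.046 m and y of holder in the frame of seat_right between -0.022 and 0.022 m and z of hole in the frame of seat_right between -0.003 and 0.004 m and angle between the z axis of holder and the z axis of seat_right, either way round below 0.08 rad and angle between the x axis of holder and the x axis of seat_right, either way round below 0.14 rad)) and linear speed of holder below 0.01 m/s and angular speed of holder below 0.1 rad/s); the robot touches nothing.
It fails at once if one of the bystanders was moved more than 30 mm (distance of any of beaker, dish, bottle, timer, jar, screwdriver from where it was at the start of the episode above 0.03 m).
It also fails if it takes over 61 s, if anything falls off the work surface, if the arm or the gripper's body presses on something with over 40 N, if the wrist force passes 120 N, or if a joint passes its speed limit or range.

## Working session

There is one attempt and no reset: what is moved stays moved. The work goes in short steps, Python scripts to look and compute and a tool call to move; the robot and the scene stay as the last step left them, time stands still between calls to the robot, and variables do not carry over. Pictures are saved under pics/ and viewed, at most 10 in all, crops included, and the job is handed in when it is done.

Besides the shell and the picture viewer there is one more tool, called after ">>>" in YAML: its name, and indented under it one key for each argument. move_arm: Moves the arm, as the interface text tells. Scaled input: -1 to 1 covers 1000 mm each way for a shift and pi/2 rad each way for a turn. Its arguments: {"type":"object","properties":{"motion":{"type":"array","items":{"type":"object","properties":{"tx":{"type":"number"},"ty":{"type":"number"},"tz":{"type":"number"},"twist":{"type":"number"}}}},"gripper":{"type":"number"},"squeeze":{"type":"number"}},"required":["motion"]}

```bash
ls; mkdir -p pics; python3 - <<'E'
from cell import arm
import cv2,numpy as np
s=arm.observe(); print({k:np.round(v,3) for k,v in s.items()})
ims=[]
for n in("scene","top"):
    im=arm.get_image(n); cv2.imwrite(f"pics/{n}0.png",im[:,:,::-1])
    c=arm.calibration(n); print(n,np.round(c["K"],1).tolist(),np.round(c["T"],3).tolist())
    for q in ("holder","hole","bar","stand","seat_left","seat_right","hung"):
        print(q,[(np.round(np.array(d["point"])*[560,420],1).tolist(),round(d["conf"],2)) for d in arm.place_of(n,q)[:4]])
E
```

```text
pics
{'clock': np.float64(0.0), 'joints': array([ 1.12 ,  0.435,  0.025,  1.574, -0.012,  1.134, -0.075]), 'dq': array([-0.   , -0.   ,  0.001, -0.   ,  0.   ,  0.001,  0.002]), 'joint_efforts': array([-0.0000e+00, -6.6785e+01,  9.8500e-01, -3.1446e+01, -6.0000e-02,
        4.3000e-02,  0.0000e+00]), 'position': array([ 0.213, -0.587,  0.226]), 'ee_rot': array([-3.093e+00, -5.430e-01,  1.000e-03]), 'force': array([ 0.519, -0.424,  0.549]), 'ft_torque': array([-0.004, -0.005, -0.015]), 'gripper_force': np.float64(0.0), 'width': np.float64(0.997)}
scene [[416.6, 0.0, 281.6], [0.0, 416.6, 209.8], [0.0, 0.0, 1.0]] [[0.455, 0.489, -0.745, 1.565], [0.89, -0.23, 0.393, -0.459], [0.021, -0.842, -0.54, 0.871], [0.0, 0.0, 0.0, 1.0]]
holder [([340.4, 185.9], 0.81), ([303.5, 235.8], 0.8), ([382.8, 192.2], 0.76), ([293.4, 203.1], 0.59)]
hole [([284.3, 200.2], 0.87), ([388.0, 193.9], 0.84), ([304.5, 233.8], 0.65), ([338.4, 184.4], 0.57)]
bar [([342.1, 170.7], 0.83), ([296.6, 193.1], 0.81), ([179.5, 212.4], 0.68), ([380.8, 186.2], 0.52)]
stand [([227.5, 262.6], 0.89), ([263.7, 225.2], 0.56)]
seat_left []
seat_right []
hung [([228.2, 248.9], 0.82), ([341.8, 210.4], 0.61), ([304.5, 236.4], 0.44), ([226.3, 263.5], 0.41)]
top [[545.7, 0.0, 271.8], [0.0, 545.7, 209.0], [0.0, 0.0, 1.0]] [[0.108, -0.971, 0.212, 0.207], [-0.994, -0.106, 0.018, 0.09], [0.005, -0.213, -0.977, 1.502], [0.0, 0.0, 0.0, 1.0]]
holder [([92.5, 222.1], 0.9), ([253.4, 204.5], 0.85), ([221.4, 278.3], 0.85), ([382.4, 311.2], 0.65)]
hole [([133.5, 277.8], 0.87), ([249.9, 197.0], 0.76), ([392.7, 317.0], 0.76), ([83.4, 216.1], 0.74)]
bar [([386.3, 302.4], 0.98), ([213.9, 266.4], 0.93), ([107.6, 284.7], 0.85), ([92.6, 222.7], 0.76)]
stand [([360.6, 203.7], 0.69)]
seat_left [([166.6, 227.3], 0.58)]
seat_right []
hung [([377.7, 169.2], 0.96)]
```

View pics/top0.png

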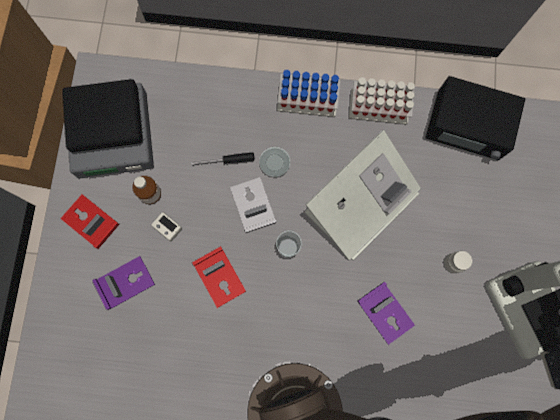

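View pics/scene0.png

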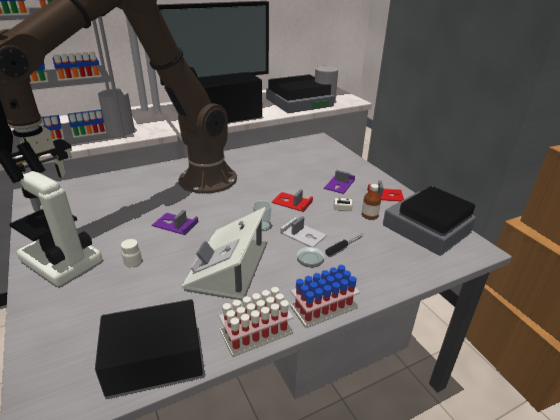

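```bash
cat > h.py <<'E'
from cell import arm
import cv2,numpy as np
from scipy.optimize import least_squares
from scipy.spatial.transform import Rotation as R
def proj(c,P):
    P=np.atleast_2d(P); T=np.linalg.inv(c["T"]); q=P@T[:3,:3].T+T[:3,3]
    K=c["K"]; return np.c_[K[0,0]*q[:,0]/q[:,2]+K[0,2],K[1,1]*q[:,1]/q[:,2]+K[1,2]]
def projf(c,P):
    P=np.atleast_2d(P); T=np.linalg.inv(c["T"]); q=P@T[:3,:3].T+T[:3,3]
    th=np.arctan2(np.hypot(q[:,0],q[:,1]),q[:,2]); ph=np.arctan2(q[:,1],q[:,0]); K=c["K"]
    return np.c_[K[0,0]*th*np.cos(ph)+K[0,2],K[1,1]*th*np.sin(ph)+K[1,2]]
def ray(c,u,fish=False):
    K=c["K"]; x=(u[0]-K[0,2])/K[0,0]; y=(u[1]-K[1,2])/K[1,1]
    if fish:
        th=np.hypot(x,y); d=np.array([x/th*np.sin(th),y/th*np.sin(th),np.cos(th)])
    else: d=np.array([x,y,1.])
    return c["T"][:3,:3]@d,c["T"][:3,3]
def onz(c,u,z,fish=False):
    d,o=ray(c,u,fish); return o+d*(z-o[2])/d[2]
S35=np.deg2rad(35)
def face(p,pts): # p: x,y,z of face centre, yaw ; pts in (up,left,normal)
    Rm=R.from_euler("ZY",[p[3],-S35]).as_matrix()
    return np.array(p[:3])+np.atleast_2d(pts)@Rm.T
E
python3 - <<'E'
from h import *
arm.get_image("top"); c=arm.calibration("top")
def quad(m):
    cs=max(cv2.findContours(m.astype(np.uint8),0,2)[0],key=cv2.contourArea)
    h=cv2.convexHull(cs)
    for e in np.arange(.01,.2,.005):
        a=cv2.approxPolyDP(h,e*cv2.arcLength(h,True),True)[:,0]
        if len(a)<=4: break
    return a,cv2.contourArea(cs),cv2.minAreaRect(cs)
for d in arm.regions_of("top","stand")[:2]:
    a,ar,_=quad(d["region"]); print("stand",d["conf"],a.tolist(),ar)
    if len(a)!=4: continue
    L,W=.1075,.145
    mod=np.array([[L,W,0],[L,-W,0],[-L,-W,0],[-L,W,0]])
    best=min((least_squares(lambda p:(proj(c,face(p,mod))-np.roll(a[::s],k,0)).ravel(),[.45,-.1,.08,.75]) for k in range(4) for s in(1,-1)),key=lambda r:r.cost)
    print(best.x,best.cost,best.fun.round(1)); p=best.x
    for y in(.066,-.066): print("seat",face(p,[.0425,y,0]), proj(c,face(p,[[.0425,y,0],[.0425,y,.015]])))
for d in arm.regions_of("top","holder")[:5]:
    if abs(d["point"][0]*560-253)<25 and abs(d["point"][1]*420-204)<25:
        a,ar,r=quad(d["region"]); print("holder",d["conf"],a.tolist(),ar,r)
        w=np.array([onz(c,u,.004) for u in cv2.boxPoints(r)]); print(w.round(4).tolist(), w.mean(0), [np.linalg.norm(w[i]-w[i-1]) for i in range(4)])
for q in("hole","bar"):
    for d in arm.place_of("top",q):
        u=np.array(d["point"])*[560,420]
        if abs(u-[253,204]).max()<25: print(q,d["conf"],u,onz(c,u,0 if q=="hole" else .05))
E
```

```text
stand 0.73 [[383, 130], [417, 194], [348, 258], [306, 203]] 7482.0
[ 0.58596664 -0.13327596  0.04364629  0.85125294] 13.037787461730325 [-0.2  0.3  0.8  2.7  1.3 -3.6 -1.9  0.4]
seat [[ 0.55927144 -0.06359542  0.06802329]] [[339.71713545 201.281803  ]
 [342.53483465 202.55142733]]
seat [[ 0.65854953 -0.15058887  0.06802329]] [[374.3655698  169.51664934]
 [377.45830373 170.48347511]]
holder 0.86 [[258, 177], [275, 222], [247, 232], [230, 187]] 1512.5 ((252.78692626953125, 204.3321075439453), (49.3223876953125, 32.696868896484375), 70.97439575195312)
[[0.5842, 0.2444, 0.004], [0.6249, 0.1609, 0.004], [0.4955, 0.101, 0.004], [0.4561, 0.1833, 0.004]] [0.54013937 0.17240824 0.004     ] [np.float64(0.14192206887579778), np.float64(0.09294759940426761), np.float64(0.1425858780327486), np.float64(0.09123935748813)]
hole 0.76 [253.4   197.316] [0.56079879 0.1730666  0.        ]
bar 0.64 [255.976 208.404] [0.51894768 0.15974057 0.05      ]
```

>>> move_arm:
  motion:
    - {"tz":-0.04}
    - {"tz":-0.04}
    - {"tx":0.03,"ty":-0.025}
    - {"tx":0.03,"ty":-0.025}
    - {"tx":0.03,"ty":-0.025}
    - {"tx":0.03,"ty":-0.025}
    - {"tx":0.03,"ty":-0.025}
    - {"tx":0.03,"ty":-0.025}
    - {"tx":0.03,"ty":-0.025}
    - {"tx":0.03,"ty":-0.025}
    - {"tx":0.03,"ty":-0.025}
    - {"tx":0.03,"ty":-0.025}

```text
invalid input
```

>>> move_arm:
  motion:
    - {"tx":0.034,"ty":-0.028}
    - {"tx":0.034,"ty":-0.028}
    - {"tx":0.034,"ty":-0.028}
    - {"tx":0.033,"ty":-0.028}
    - {"tz":0}
    - {"tz":0}
    - {"tz":0}

```text
invalid input
```

>>> move_arm:
  motion:
    - {"tx":0,"ty":0,"tz":-0.04,"twist":0}
    - {"tx":0,"ty":0,"tz":-0.04,"twist":0}

```text
clock: 1.25
position: [0.2127, -0.5868, 0.3067]
ee_rot: [-3.091, -0.543, 0.001]
force: [-0.5, -1.8, 1.0]
width: 0.998
gripper_force: 0.0
```

>>> move_arm:
  motion:
    - {"tx":0.03,"ty":-0.025,"tz":0,"twist":0}
    - {"tx":0.03,"ty":-0.025,"tz":0,"twist":0}
    - {"tx":0.03,"ty":-0.025,"tz":0,"twist":0}
    - {"tx":0.03,"ty":-0.025,"tz":0,"twist":0}
    - {"tx":0.03,"ty":-0.025,"tz":0,"twist":0}
    - {"tx":0.03,"ty":-0.025,"tz":0,"twist":0}
    - {"tx":0.03,"ty":-0.025,"tz":0,"twist":0}
    - {"tx":0.03,"ty":-0.025,"tz":0,"twist":0}
    - {"tx":0.03,"ty":-0.025,"tz":0,"twist":0}
    - {"tx":0.03,"ty":-0.025,"tz":0,"twist":0}
    - {"tx":0.03,"ty":-0.025,"tz":0,"twist":0}
    - {"tx":0.03,"ty":-0.025,"tz":0,"twist":0}

```text
clock: 2.45
position: [0.4498, -0.1815, 0.307]
ee_rot: [3.094, 0.543, 0.001]
force: [-0.2, -0.5, -0.7]
width: 0.999
gripper_force: 0.0
```

>>> move_arm:
  motion:
    - {"tx":0.025,"ty":-0.02,"tz":0,"twist":0}
    - {"tx":0.025,"ty":-0.02,"tz":0,"twist":0}
    - {"tx":0.025,"ty":-0.02,"tz":0,"twist":0}
    - {"tx":0,"ty":0,"tz":0,"twist":0}
    - {"tx":0,"ty":0,"tz":0,"twist":0}
    - {"tx":0,"ty":0,"tz":0,"twist":0}

```text
clock: 3.05
position: [0.4988, -0.102, 0.3067]
ee_rot: [3.094, 0.541, -0.001]
force: [0.3, -0.5, 0.3]
width: 1.0
gripper_force: 0.0
```

```bash
python3 - <<'E'
from h import *
s=arm.observe(); print(s["clock"],s["position"],s["joints"].round(2)); im=arm.get_image("wrist"); cv2.imwrite("pics/w1.png",im[:,:,::-1]); c=arm.calibration("wrist"); np.savez("pics/w1.npz",**c)
print(c["K"].tolist(),c["T"].round(3).tolist())
for q in("holder","hole","bar","stand","seat_left","seat_right","hung"):
    print(q,[(np.round(np.array(d["point"])*[560,420],1).tolist(),round(d["conf"],2)) for d in arm.place_of("wrist",q)[:3]])
E
```

```text
3.05 [ 0.4988358  -0.10201045  0.30666261] [ 0.36  0.21 -0.32  1.7   0.07  1.24 -1.2 ]
[[325.19226210127806, 0.0, 275.89196638405156], [0.0, 325.19226210127806, 214.3810880470763], [0.0, 0.0, 1.0]] [[0.34, -0.898, -0.28, 0.575], [-0.94, -0.324, -0.103, -0.075], [0.002, 0.298, -0.955, 0.466], [0.0, 0.0, 0.0, 1.0]]
holder [([298.9, 315.8], 0.86), ([112.5, 93.3], 0.82), ([54.7, 205.7], 0.76)]
hole [([302.1, 330.1], 0.97), ([60.3, 218.6], 0.75), ([113.7, 78.5], 0.66)]
bar [([37.0, 199.3], 0.62), ([292.6, 324.6], 0.55)]
stand [([313.5, 127.1], 0.81)]
seat_left []
seat_right []
hung [([359.1, 82.3], 0.66)]
```

View pics/w1.png

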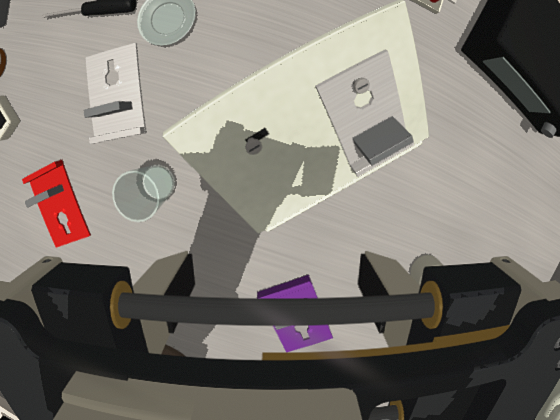

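```bash
python3 - <<'E'
from h import *
c=dict(np.load("pics/w1.npz")); ct=arm.calibration("top")
L,W=.1075,.145
mod=np.array([[L,W,0],[L,-W,0],[-L,-W,0],[-L,W,0]])
a=np.array([[165,133],[405,3],[428,140],[266,231]]);at=np.array([[306,205],[383,130],[419,192],[350,259]])
for wt in(0,1):
    r=least_squares(lambda p:np.r_[(projf(c,face(p,mod))-a).ravel(),wt*(proj(ct,face(p,mod))-at).ravel()],[.58,-.13,.07,.85],loss="soft_l1",f_scale=2)
    p=r.x; print(p.round(4),r.cost,(projf(c,face(p,mod))-a).round(1).tolist(),(proj(ct,face(p,mod))-at).round(1).tolist())
    print("bottom/top z",face(p,mod)[[2,0],2]); np.save("pics/p.npy",p)
    for u in([253.5,147],[360,85]):
        # ray with plane normal offset .015
        Rm=R.from_euler("ZY",[p[3],-S35]).as_matrix(); d,o=ray(c,u,True); n=Rm[:,2]
        t=(.015-n@(o-p[:3]))/(n@d); q=Rm.T@(o+t*d-p[:3]); print("head (up,left,n) vs .0425,+-.066",q.round(4))
    print("window px",projf(c,face(p,[[.0425,.066+.013,0],[.0425,.066-.013,0]])).round(1).tolist())
# holder
ims=cv2.imread("pics/w1.png")
for u,z in(([87,55],.005),([137,44],.005),([145,133],.023),([91,143],.023),([112,74],.005)):
    print(u,onz(c,u,z,True).round(4))
x=ims[95:195,190:350]; cv2.imwrite("pics/crop1.png",cv2.resize(x,None,fx=5,fy=5,interpolation=cv2.INTER_CUBIC))
E
```

```text
[ 0.5775 -0.1342  0.0773  0.8733] 15.026668679695774 [[1.0, 0.7], [0.8, 0.2], [-0.1, -2.7], [-7.4, 0.3]] [[1.0, 0.0], [2.2, 0.9], [2.3, -2.8], [-0.8, 1.3]]
bottom/top z [0.01562476 0.13894369]
head (up,left,n) vs .0425,+-.066 [0.0431 0.077  0.015 ]
head (up,left,n) vs .0425,+-.066 [ 0.0468 -0.0574  0.015 ]
window px [[249.0, 140.7], [269.1, 128.9]]
[ 0.5775 -0.1337  0.077   0.8735] 23.604685055926208 [[0.6, 0.6], [0.2, 0.0], [-0.5, -2.8], [-7.7, 0.1]] [[0.8, 0.0], [1.9, 0.9], [2.1, -2.8], [-1.0, 1.3]]
bottom/top z [0.01529822 0.13861716]
head (up,left,n) vs .0425,+-.066 [0.0426 0.0768 0.015 ]
head (up,left,n) vs .0425,+-.066 [ 0.0462 -0.0579  0.015 ]
window px [[248.6, 140.5], [268.7, 128.7]]
[87, 55] [0.5848 0.2405 0.005 ]
[137, 44] [0.6182 0.1575 0.005 ]
[145, 133] [0.4963 0.0938 0.023 ]
[91, 143] [0.4568 0.1792 0.023 ]
[112, 74] [0.5649 0.1834 0.005 ]
```

View pics/crop1.png

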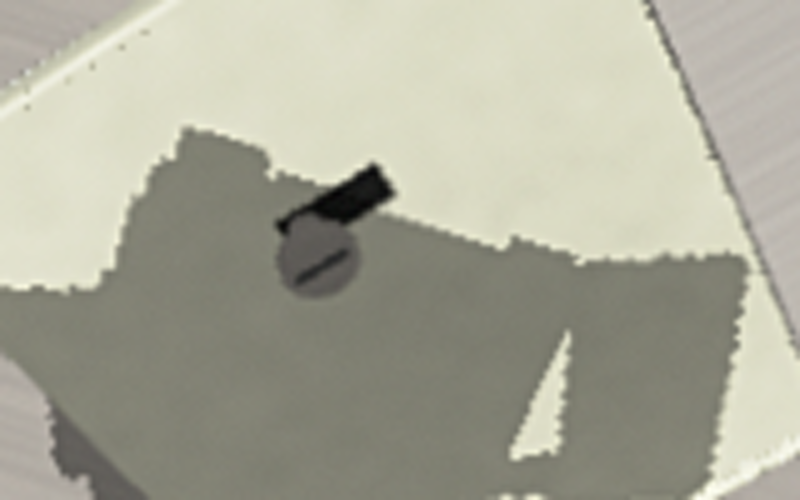

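>>> move_arm:
  motion:
    - {"tx":0.015,"ty":-0.034,"tz":0.015,"twist":0}
    - {"tx":0.015,"ty":-0.034,"tz":0.015,"twist":0}
    - {"tx":0.015,"ty":-0.034,"tz":0.015,"twist":0}
    - {"tx":0.015,"ty":-0.034,"tz":0.015,"twist":0}
    - {"tx":0.015,"ty":-0.034,"tz":0.015,"twist":0}
    - {"tx":0.015,"ty":-0.034,"tz":0.015,"twist":0}
    - {"tx":0.015,"ty":-0.034,"tz":0.015,"twist":0}
    - {"tx":0,"ty":0,"tz":0,"twist":-0.05}
    - {"tx":0,"ty":0,"tz":0,"twist":0}
    - {"tx":0,"ty":0,"tz":0,"twist":0}

```text
clock: 4.45
position: [0.5172, 0.1578, 0.2018]
ee_rot: [3.071, 0.66, -0.0]
force: [0.7, -0.5, 0.4]
width: 1.004
gripper_force: 0.0
```

```bash
python3 - <<'E'
from h import *
s=arm.observe(); print(s["clock"],s["position"],s["ee_rot"].round(3),s["joints"].round(2)); im=arm.get_image("wrist"); cv2.imwrite("pics/w2.png",im[:,:,::-1]); c=arm.calibration("wrist"); np.savez("pics/w2.npz",**c)
p=np.load("pics/p.npy"); print("pred head",projf(c,face(p,[.0426,.0768,.015])))
E
```

```text
4.45 [0.51716521 0.15778552 0.2017752 ] [ 3.071  0.66  -0.   ] [-0.05  0.37 -0.46  1.78  0.19  1.04 -1.72]
pred head [[479.14559074 287.05675838]]
```

View pics/w2.png

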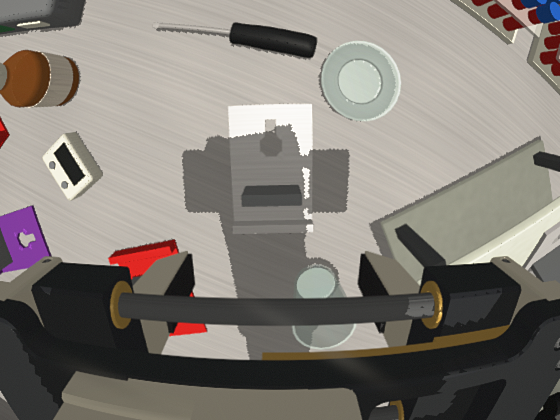

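```bash
python3 - <<'E'
from h import *
c=dict(np.load("pics/w2.npz")); ct=arm.calibration("top")
T=np.r_[0.5172,0.1578]; a=np.deg2rad(2*np.rad2deg(np.arctan2(.66,3.071))); print("toolx deg",np.rad2deg(a))
ex=np.array([np.cos(a),np.sin(a)]); ey=np.array([np.sin(a),-np.cos(a)])
def rel(n,w): print(n,w.round(4),"tool xy",((w[:2]-T)@ex).round(4),((w[:2]-T)@ey).round(4))
for n,u,z in(("bar top far L",(249,187),.05),("bar far R",(299,185),.05),("bar near L",(242,205),.05),("bar near R",(302,205),.05),("TL",(229,107),.005),("TR",(312,104),.005),("BL",(235,233),.023),("BR",(312,231),.023),("beaker base",(327,318),0)): rel(n,onz(c,u,z,True))
for q in("beaker","dish"):
  for cam in("top","wrist"):
    arm.get_image(cam); cc=arm.calibration(cam)
    for d in arm.place_of(cam,q)[:1]: rel(q+cam,onz(cc,np.array(d["point"])*[560,420],0,cam=="wrist"))
E
```

```text
toolx deg 24.25830882921432
bar top far L [0.5179 0.1857 0.05  ] tool xy 0.0121 -0.0251
bar far R [0.5399 0.1417 0.05  ] tool xy 0.0141 0.024
bar near L [0.4981 0.1849 0.05  ] tool xy -0.0063 -0.0325
bar near R [0.5227 0.1303 0.05  ] tool xy -0.0063 0.0273
TL [0.5806 0.2406 0.005 ] tool xy 0.0918 -0.0495
TR [0.6203 0.1599 0.005 ] tool xy 0.0948 0.0404
BL [0.4568 0.1792 0.023 ] tool xy -0.0463 -0.0443
BR [0.4943 0.1018 0.023 ] tool xy -0.0439 0.0416
beaker base [0.3831 0.0196 0.    ] tool xy -0.179 0.0709
beakerwrist [0.429  0.0615 0.    ] tool xy -0.12 0.0516
dishtop [0.5396 0.4608 0.    ] tool xy 0.1449 -0.267
dishwrist [0.6675 0.1246 0.    ] tool xy 0.1234 0.092
```

>>> move_arm:
  motion:
    - {"tx":-0.001,"ty":-0.003,"tz":0.03,"twist":-0.02}
    - {"tx":0,"ty":0,"tz":0.04,"twist":0}
    - {"tx":0,"ty":0,"tz":0.04,"twist":0}
    - {"tx":0,"ty":0,"tz":0.035,"twist":0}
    - {"tx":0,"ty":0,"tz":0.02,"twist":0}
    - {"tx":0,"ty":0,"tz":0.017,"twist":0}
    - {"tx":0,"ty":0,"tz":0,"twist":0}
    - {"tx":0,"ty":0,"tz":0,"twist":0}

```text
clock: 5.7
position: [0.5149, 0.161, 0.02]
ee_rot: [-3.06, -0.713, 0.0]
force: [1.2, 0.5, -0.1]
width: 1.002
gripper_force: 0.0
```

>>> move_arm:
  motion:
    - {"tx":0,"ty":0,"tz":0,"twist":0}
    - {"tx":0,"ty":0,"tz":0,"twist":0}
    - {"tx":0,"ty":0,"tz":0,"twist":0}
    - {"tx":0,"ty":0,"tz":0,"twist":0}
    - {"tx":0,"ty":0,"tz":0,"twist":0}
    - {"tx":0,"ty":0,"tz":0,"twist":0}
    - {"tx":0,"ty":0,"tz":0,"twist":0}
    - {"tx":0,"ty":0,"tz":0,"twist":0}
  gripper: 1
  squeeze: 20

```text
clock: 6.5
position: [0.5149, 0.161, 0.0201]
ee_rot: [3.06, 0.713, 0.001]
force: [-1.2, -0.4, 5.5]
width: 0.651
gripper_force: 20.0
```

>>> move_arm:
  motion:
    - {"tx":0,"ty":0,"tz":-0.01,"twist":0}
    - {"tx":0,"ty":0,"tz":-0.02,"twist":0}
    - {"tx":0,"ty":0,"tz":-0.04,"twist":0}
    - {"tx":0,"ty":0,"tz":-0.04,"twist":0}
    - {"tx":0,"ty":0,"tz":-0.04,"twist":0}
    - {"tx":0,"ty":0,"tz":-0.04,"twist":-0.065}
    - {"tx":0,"ty":0,"tz":-0.02,"twist":-0.08}
    - {"tx":0,"ty":0,"tz":-0.01,"twist":-0.08}
    - {"tx":0,"ty":0,"tz":0,"twist":-0.04}
    - {"tx":0,"ty":0,"tz":0,"twist":0}
    - {"tx":0,"ty":0,"tz":0,"twist":0}
  squeeze: 40

```text
clock: 7.6
position: [0.5143, 0.1606, 0.2395]
ee_rot: [-2.848, -1.326, 0.002]
force: [-0.4, 0.6, -3.4]
width: 0.648
gripper_force: 40.0
```

```bash
cat >> h.py <<'E'
def tcp(p,s,lat,n,scr=(.0426,.0768)):
    return face(p,[scr[0]+s,scr[1]+lat,n])[0]-[0,0,.019]
def delta(t):
    st=arm.observe(); Rm=R.from_rotvec(st["ee_rot"]).as_matrix(); x=Rm[:,0]
    print("clock",st["clock"],"toolx",np.rad2deg(np.arctan2(x[1],x[0])).round(2),"F",st["force"].round(1),"pos",st["position"].round(4),"target",np.round(t,4),"tool delta",(Rm.T@(t-st["position"])).round(4))
E
python3 - <<'E'
from h import *
p=np.load("pics/p.npy"); print(arm.observe()["joints"].round(2),np.rad2deg(p[3]))
t=tcp(p,-.111,0,.039); print(t); delta(t+[0,0,.15])
im=arm.get_image("wrist"); cv2.imwrite("pics/w3.png",im[:,:,::-1])
E
```

```text
[ 0.03  0.35 -0.57  1.73  0.2   1.13 -1.3 ] 50.04703563764613
[ 0.46831619 -0.14443995  0.05067199]
clock 7.6 toolx 49.95 F [-0.4  0.6 -3.4] pos [0.5143 0.1606 0.2395] target [ 0.4683 -0.1444  0.2007] tool delta [-0.263   0.1611  0.039 ]
```

View pics/w3.png

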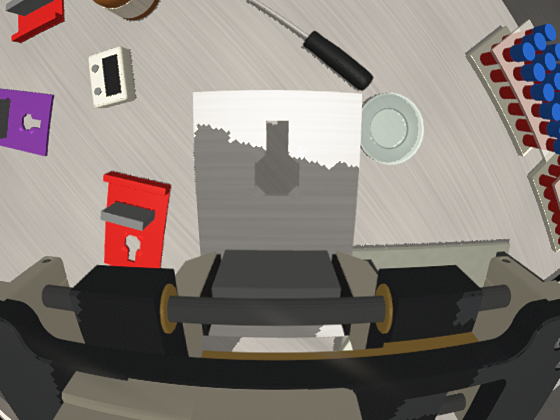

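>>> move_arm:
  motion:
    - {"tx":-0.033,"ty":0.02,"tz":0,"twist":0}
    - {"tx":-0.033,"ty":0.02,"tz":0,"twist":0}
    - {"tx":-0.033,"ty":0.02,"tz":0,"twist":0}
    - {"tx":-0.033,"ty":0.02,"tz":0,"twist":0}
    - {"tx":-0.033,"ty":0.02,"tz":0.01,"twist":0}
    - {"tx":-0.033,"ty":0.02,"tz":0.01,"twist":0}
    - {"tx":-0.033,"ty":0.02,"tz":0.01,"twist":0}
    - {"tx":-0.032,"ty":0.021,"tz":0.01,"twist":0}
    - {"tx":0,"ty":0,"tz":0,"twist":0}
    - {"tx":0,"ty":0,"tz":0,"twist":0}

```text
clock: 8.65
position: [0.4689, -0.1447, 0.1992]
ee_rot: [-2.848, -1.324, 0.001]
force: [0.6, 0.8, -2.3]
width: 0.647
gripper_force: 40.0
```

```bash
python3 - <<'E'
from h import *
p=np.load("pics/p.npy"); print(arm.observe()["joints"].round(2))
delta(tcp(p,-.111,0,.039))
im=arm.get_image("wrist"); cv2.imwrite("pics/w4.png",im[:,:,::-1]); c=arm.calibration("wrist"); np.savez("pics/w4.npz",**c)
print(projf(c,face(p,[[.0426,.0768,.015],[.1075,.145,0]])))
E
```

```text
[ 0.55  0.29 -0.45  1.9   0.15  0.99 -0.66]
clock 8.65 toolx 49.88 F [ 0.6  0.8 -2.3] pos [ 0.4689 -0.1447  0.1992] target [ 0.4683 -0.1444  0.0507] tool delta [-1.000e-04 -4.000e-04  1.485e-01]
[[274.68184305  86.37839351]
 [176.31848674   3.61588463]]
```

View pics/w4.png

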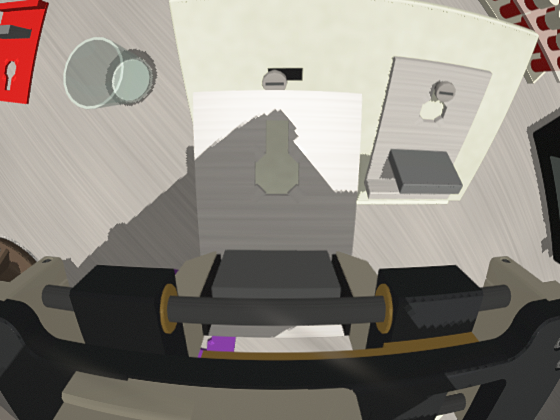

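```bash
python3 - <<'E'
from h import *
p=np.load("pics/p.npy"); A=[];b=[]
cs=[dict(np.load(f"pics/w{i}.npz")) for i in(1,4)]; us=[(253.6,146.2),(274.5,81.3)]
r=least_squares(lambda x:np.r_[projf(cs[0],x)[0]-us[0],projf(cs[1],x)[0]-us[1]],face(p,[.0426,.0768,.015])[0])
print(r.x,r.fun.round(1)); Rm=R.from_euler("ZY",[p[3],-S35]).as_matrix(); print("head in face frame (up,left,n)",Rm.T@(r.x-p[:3]))
m=cv2.imread("pics/w4.png"); g=cv2.cvtColor(m,cv2.COLOR_BGR2GRAY); print(g[60:96:1,274].tolist()); print(g[80,255:310].tolist())
ct=arm.calibration("top"); print("top head pred",proj(ct,r.x),proj(ct,face(p,[.0426,.0768,.015])))
E
```

```text
[ 0.53731937 -0.06283591  0.12533291] [-1.5 -0.1  0.8  0.6]
head in face frame (up,left,n) [0.05106557 0.07630683 0.02329874]
[225, 224, 224, 224, 224, 226, 230, 208, 101, 65, 128, 148, 156, 172, 170, 168, 168, 168, 167, 166, 166, 166, 124, 81, 82, 133, 168, 170, 164, 169, 241, 250, 248, 248, 249, 249]
[227, 226, 227, 227, 228, 229, 228, 171, 153, 163, 164, 164, 165, 164, 166, 165, 166, 165, 166, 166, 164, 166, 167, 165, 167, 166, 166, 167, 167, 167, 160, 124, 135, 158, 157, 155, 152, 152, 150, 152, 152, 152, 149, 148, 145, 141, 143, 184, 230, 228, 226, 226, 226, 226, 225]
top head pred [[341.53184287 204.45092085]] [[341.41336553 206.15121752]]
```

```bash
python3 - <<'E'
from h import *
p=np.load("pics/p.npy"); c=arm.calibration("scene"); L,W=.1075,.145
mod=np.array([[L,W,0],[L,-W,0],[-L,-W,0],[-L,W,0]])
print("corners TL,TR,BR,BL",proj(c,face(p,mod)).round(1).tolist())
print("head p",proj(c,face(p,[.0426,.0768,.015])).round(1),"tri",proj(c,[.5373,-.0628,.1253]).round(1))
m=cv2.imread("pics/scene0.png")[190:300,170:290]
cv2.imwrite("pics/crop2.png",cv2.resize(m,None,fx=5,fy=5,interpolation=cv2.INTER_CUBIC))
E
```

```text
corners TL,TR,BR,BL [[264.3, 208.4], [236.7, 264.3], [180.8, 287.1], [215.8, 231.2]]
head p [[240.2 223.4]] tri [[240.6 220.6]]
```

View pics/crop2.png

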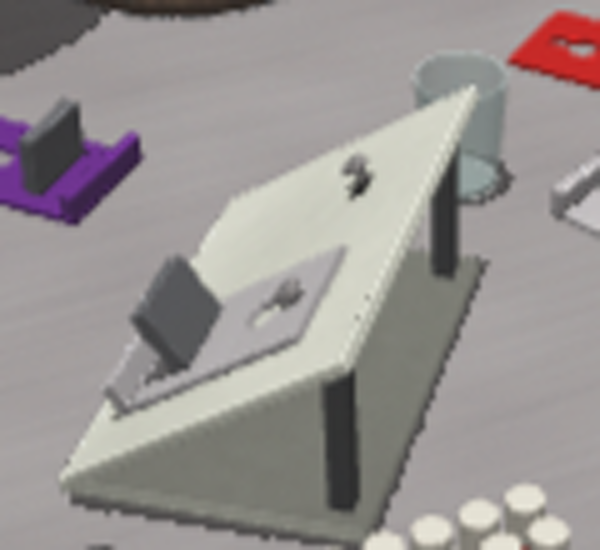

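```bash
python3 - <<'E'
from h import *
cs,ct=arm.calibration("scene"),arm.calibration("top"); c1,c4=[dict(np.load(f"pics/w{i}.npz")) for i in(1,4)]
L,W=.1075,.145; M=np.array([[L,W,0],[L,-W,0],[-L,-W,0],[-L,W,0]])
S=np.array([[265,208],[239.6,264],[183,285.6],[216.4,229.4]]);Tp=np.array([[306,205],[383,130],[419,192],[350,259]]);A=np.array([[165,133],[405,3],[428,140]])
def res(q):
    h=face(q[:4],[.0425,q[4],.015]); F=face(q[:4],M)
    return np.r_[(proj(cs,F)-S).ravel(),(proj(ct,F)-Tp).ravel(),(projf(c1,F)[:3]-A).ravel(),2*(projf(c1,h)[0]-[253.6,146.2]),2*(projf(c4,h)[0]-[274.5,82.5])]
r=least_squares(res,[.5775,-.134,.077,.8735,.0768],loss="soft_l1",f_scale=1.5); q=r.x
print(q.round(4),res(q).round(1).tolist(),np.sqrt(np.diag(np.linalg.inv(r.jac.T@r.jac))).round(4)); np.save("pics/q.npy",q)
print("head",face(q[:4],[.0425,q[4],.015]),"z bot/top",face(q[:4],M)[[2,0],2],np.rad2deg(q[3]))
delta(tcp(q[:4],-.111,0,.039,(.0425,q[4])))
E
```

```text
[ 0.5771 -0.1316  0.0792  0.8673  0.0752] [0.1, -0.2, -2.7, -0.6, -1.8, 0.4, 0.2, 1.0, -0.0, -0.5, 1.7, 0.8, 1.7, -2.6, -2.0, 1.2, -2.0, -0.4, -0.0, -0.6, -1.1, -2.3, -2.1, -0.7, 0.5, 2.8] [0.0008 0.0007 0.0014 0.0043 0.001 ]
head [[ 0.53667055 -0.06293518  0.11583523]] z bot/top [0.01751148 0.14083042] 49.69271109778268
clock 8.7 toolx 50.02 F [ 0.9  1.3 -3. ] pos [ 0.4694 -0.1435  0.1996] target [ 0.4689 -0.1428  0.0528] tool delta [ 0.0002 -0.0007  0.1468]
```

>>> move_arm:
  motion:
    - {"tx":0,"ty":-0.001,"tz":0.04,"twist":0}
    - {"tx":0,"ty":0,"tz":0.035,"twist":0}
    - {"tx":0,"ty":0,"tz":0.006,"twist":0}
    - {"tx":0,"ty":0,"tz":0.006,"twist":0}
    - {"tx":0,"ty":0,"tz":0.006,"twist":0}
    - {"tx":0,"ty":0,"tz":0.006,"twist":0}
    - {"tx":0,"ty":0,"tz":0.006,"twist":0}
    - {"tx":0,"ty":0,"tz":0,"twist":0}
  squeeze: 20

```text
clock: 9.5
position: [0.4691, -0.1428, 0.0952]
ee_rot: [2.846, 1.331, 0.0]
force: [-1.3, -2.1, -2.5]
width: 0.651
gripper_force: 20.0
```

>>> move_arm:
  motion:
    - {"tx":0,"ty":0,"tz":0.006,"twist":0}
    - {"tx":0,"ty":0,"tz":0.006,"twist":0}
    - {"tx":0,"ty":0,"tz":0.006,"twist":0}
    - {"tx":0,"ty":0,"tz":0.006,"twist":0}
    - {"tx":0,"ty":0,"tz":0,"twist":0}

```text
clock: 10.0
position: [0.468, -0.1432, 0.0697]
ee_rot: [-2.845, -1.329, 0.002]
force: [-0.5, -0.3, -3.2]
width: 0.65
gripper_force: 20.0
```

>>> move_arm:
  motion:
    - {"tx":0,"ty":0,"tz":0.004,"twist":0}
    - {"tx":0,"ty":0,"tz":0.004,"twist":0}
    - {"tx":0,"ty":0,"tz":0.004,"twist":0}
    - {"tx":0,"ty":0,"tz":0,"twist":0}

```text
clock: 10.4
position: [0.4686, -0.1435, 0.0584]
ee_rot: [-2.846, -1.329, 0.0]
force: [-0.7, -0.9, -1.9]
width: 0.65
gripper_force: 20.0
```

>>> move_arm:
  motion:
    - {"tx":0,"ty":0,"tz":0.003,"twist":0}
    - {"tx":0,"ty":0,"tz":0.003,"twist":0}
    - {"tx":0,"ty":0,"tz":0,"twist":0}

```text
clock: 10.7
position: [0.4691, -0.1439, 0.0535]
ee_rot: [2.845, 1.329, 0.0]
force: [-3.7, -2.1, 10.4]
width: 0.652
gripper_force: 20.0
```

>>> move_arm:
  motion:
    - {"tx":0,"ty":0,"tz":0.002,"twist":0}
    - {"tx":0,"ty":0,"tz":0,"twist":0}

```text
clock: 10.9
position: [0.4693, -0.144, 0.0521]
ee_rot: [2.845, 1.329, 0.001]
force: [-5.1, -1.8, 19.5]
width: 0.653
gripper_force: 20.0
```

>>> move_arm:
  motion:
    - {"tx":0,"ty":0,"tz":0,"twist":0}
    - {"tx":0,"ty":0,"tz":0,"twist":0}
    - {"tx":-0.003,"ty":0,"tz":-0.005,"twist":0}
    - {"tx":-0.006,"ty":0,"tz":-0.008,"twist":0}
    - {"tx":-0.009,"ty":0,"tz":-0.013,"twist":0}
    - {"tx":0,"ty":0,"tz":0,"twist":0}
    - {"tx":0,"ty":0,"tz":0,"twist":0}
  squeeze: 45

```text
clock: 11.6
position: [0.4571, -0.1575, 0.0768]
ee_rot: [2.847, 1.328, 0.001]
force: [0.5, 0.5, -3.5]
width: 0.651
gripper_force: 45.0
```

```bash
python3 - <<'E'
from h import *
q=np.load("pics/q.npy")
delta(tcp(q[:4],-.050,0,.039+.030,(.0425,q[4])))
im=arm.get_image("wrist"); cv2.imwrite("pics/w5.png",im[:,:,::-1]); c=arm.calibration("wrist"); np.savez("pics/w5.npz",**c)
print("head",projf(c,face(q[:4],[.0425,q[4],.015])))
# predicted plate at flush-tilt: s offset of bar -.111 , n .030 off (approx current)
st=arm.observe(); g=st["position"]+[0,0,.019]; Rm=R.from_euler("ZY",[q[3],-S35]).as_matrix()
H=np.array([[95,45,-34],[95,-45,-34],[50,0,-34],[79,0,-34]])/1e3 # rel grasp: x,y,z (front face z=5 -> 5-39)
print("plate TL,TR,hole,slotend",projf(c,g+H@Rm.T).round(1).tolist())
E
```

```text
clock 11.6 toolx 50.02 F [ 0.5  0.5 -3.5] pos [ 0.4571 -0.1575  0.0768] target [ 0.4901 -0.1178  0.1124] tool delta [ 0.0517 -0.0002 -0.0356]
head [[275.88743488   5.505696  ]]
plate TL,TR,hole,slotend [[151.0, 75.3], [401.1, 77.2], [275.4, 163.1], [275.8, 107.1]]
```

View pics/w5.png

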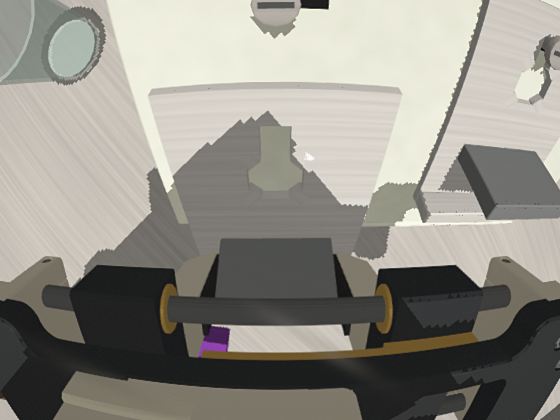

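```bash
python3 - <<'E'
from h import *
for f,cols in(("w5",(220,276,330)),("w3",(276,230))):
    g=cv2.cvtColor(cv2.imread(f"pics/{f}.png"),cv2.COLOR_BGR2GRAY)
    for cc in cols:
        v=g[70:215,cc].astype(int); print(f,cc,[(70+i,int(v[i-1]),int(v[i+1])) for i in range(1,144) if abs(v[i+1]-v[i-1])>14])
    for rr in((140,180) if f=="w5" else (130,174)):
        v=g[rr,140:415].astype(int); print(f,"row",rr,[(140+i,int(v[i-1]),int(v[i+1])) for i in range(1,274) if abs(v[i+1]-v[i-1])>14])
E
```

```text
w5 220 [(82, 238, 203), (83, 239, 179), (84, 203, 180), (89, 180, 200), (90, 184, 210), (136, 220, 153), (137, 210, 119), (138, 153, 120)]
w5 276 [(81, 236, 183), (82, 235, 179), (88, 182, 206), (89, 188, 210), (119, 219, 166), (120, 209, 123), (121, 166, 118), (125, 124, 141), (126, 122, 144), (190, 149, 128), (191, 143, 128)]
w5 330 [(82, 234, 181), (83, 219, 179), (89, 181, 211), (90, 192, 212), (190, 217, 165), (191, 215, 125), (192, 165, 120)]
w5 row 140 [(146, 197, 214), (147, 197, 232), (148, 214, 240), (160, 240, 208), (161, 230, 206), (215, 219, 159), (216, 214, 122), (217, 159, 118), (260, 119, 146), (261, 127, 145), (289, 145, 118), (290, 143, 118), (292, 118, 159), (293, 123, 210), (294, 159, 219), (389, 209, 232)]
w5 row 180 [(147, 195, 124), (148, 189, 103), (149, 124, 105), (160, 109, 128), (161, 105, 221), (162, 128, 245), (163, 221, 245), (172, 244, 226), (173, 249, 144), (174, 226, 120), (175, 144, 124), (248, 117, 138), (249, 115, 149), (301, 145, 112), (302, 139, 117), (320, 119, 217), (321, 137, 222), (376, 215, 234), (377, 220, 237)]
w3 276 [(89, 183, 242), (90,
[... 377 characters left out ...]
3, 234, 126)]
w3 row 130 [(192, 184, 216), (193, 186, 242), (194, 216, 245), (195, 242, 224), (196, 245, 140), (197, 224, 121), (198, 140, 124), (222, 121, 140), (223, 118, 225), (224, 140, 252), (225, 225, 252), (227, 252, 215), (228, 248, 222), (229, 215, 248), (230, 222, 246), (265, 251, 171), (266, 248, 106), (267, 171, 104), (287, 104, 154), (288, 102, 255), (289, 154, 252), (360, 245, 193), (361, 235, 174), (362, 193, 177), (370, 177, 199), (405, 195, 173), (406, 195, 138), (408, 138, 193), (409, 172, 190)]
w3 row 174 [(193, 188, 165), (194, 186, 124), (195, 165, 124), (254, 130, 105), (255, 121, 101), (298, 104, 124), (299, 102, 132), (357, 127, 155), (358, 128, 192), (359, 155, 184)]
```

```bash
cat > fit.py <<'E'
from h import *
# grip state: plate origin in grasp-centred frame; params: gx (holder x of grasp), gz (holder z of grasp), tilt
def plate(pos,yaw,gx,gz,tilt,P,dy=0):
    Rm=R.from_euler("ZY",[yaw,-tilt]).as_matrix(); return np.asarray(pos)+[0,0,.019]+(np.asarray(P)-[gx,-dy,gz])@Rm.T
P=np.array([[70,0,5],[54,0,5],[13,0,5],[70,0,0]])/1e3
E
python3 - <<'E'
from fit import *
c5=dict(np.load("pics/w5.npz"));pos5=[0.4571,-0.1575,0.0768]; yaw=np.deg2rad(50.0)
def f(c,pos,rows,Q,wid):
    def res(v):
        px=projf(c,plate(pos,yaw,*v,Q)); 
        e=projf(c,plate(pos,yaw,*v,[[.045,.006,.005],[.045,-.006,.005],[.07,.045,0],[.07,-.045,0]]))
        return np.r_[px[:,1]-rows, (e[1,0]-e[0,0]-wid[0]), e[3,0]-e[2,0]-wid[1]]
    r=least_squares(res,[-.025,.039,.6]); print(r.x.round(4),np.rad2deg(r.x[2]).round(1),r.fun.round(1),np.sqrt(np.diag(np.linalg.inv(r.jac.T@r.jac))).round(4))
f(c5,pos5,[88.5,125.5,190.5,81.5],P,[29,252])
# w3: reconstruct camera pose from w5 rigid mount
Tt5=np.eye(4);Tt5[:3,:3]=R.from_rotvec([2.847,1.328,.001]).as_matrix();Tt5[:3,3]=pos5
off=np.linalg.inv(Tt5)@c5["T"]; np.save("pics/off.npy",off)
T3=np.eye(4);T3[:3,:3]=R.from_rotvec([-2.848,-1.326,.002]).as_matrix();T3[:3,3]=[0.5143,0.1606,0.2395]
f(dict(K=c5["K"],T=T3@off),T3[:3,3],[89.5,124.3,195.5],P[:3],[22,169])
c4=dict(np.load("pics/w4.npz"))
f(c4,[.4692,-.144,.1995],[89.5+2,124.3,195.5],P[:3],[22,168])
E
```

```text
[-0.0184  0.0402  0.7113] 40.8 [ 1.  -0.8  0.2 -0.4  2.2 -0.2] [0.0006 0.001  0.012 ]
[-0.0193  0.0445  0.1294] 7.4 [ 2.  -2.2  0.2  0.9  0.2] [0.0016 0.0029 0.036 ]
[-0.0185  0.0464  0.1442] 8.3 [ 1.2 -1.3  0.1  0.7  0.1] [0.0017 0.0028 0.0352]
```

```bash
python3 - <<'E'
from fit import *
q=np.load("pics/q.npy"); c5=dict(np.load("pics/w5.npz"));c4=dict(np.load("pics/w4.npz")); off=np.load("pics/off.npy")
T3=np.eye(4);T3[:3,:3]=R.from_rotvec([-2.848,-1.326,.002]).as_matrix();T3[:3,3]=[0.5143,0.1606,0.2395]; c3=dict(K=c5["K"],T=T3@off)
yaw=np.deg2rad(50)
def res(v):
    gx,gz,b,t,gx5,gz5=v; o=[]
    for c,pos,x,z,tl,rows,w,Q in((c3,T3[:3,3],gx,gz,t,[89.5,124.3,195.5],22.5,P[:3]),(c5,[.4571,-.1575,.0768],gx5,gz5,S35,[88.5,125.5,190.5,81.5],29,P)):
        c=dict(c); Tb=np.eye(4);Tb[:3,:3]=R.from_rotvec([b,0,0]).as_matrix(); c["T"]=c["T"]@Tb
        o+=list(projf(c,plate(pos,yaw,x,z,tl,Q))[:,1]-rows); e=projf(c,plate(pos,yaw,x,z,tl,[[.045,.006,.005],[.045,-.006,.005]])); o.append(e[1,0]-e[0,0]-w)
    return np.r_[o,t/.01,(gz-.039)/.002,(gx-gx5)/.002,(gz-gz5)/.002]
r=least_squares(res,[-.025,.039,0,0,-.025,.039]); print(r.x.round(4),r.fun.round(1),np.sqrt(np.diag(np.linalg.inv(r.jac.T@r.jac))).round(4))
b=r.x[2]
for n,c in((4,c4),(5,c5)):
    Tb=np.eye(4);Tb[:3,:3]=R.from_rotvec([b,0,0]).as_matrix(); cb=dict(c,T=c["T"]@Tb)
    print(n,"head pred nominal/bias",projf(c,face(q[:4],[.0425,q[4],.015])),projf(cb,face(q[:4],[.0425,q[4],.015])))
E
```

```text
[-0.0152  0.0368 -0.0503  0.0033 -0.013   0.0343] [ 2.  -2.5  0.8  0.2  0.8 -1.7  0.2  0.4  0.8  0.3 -1.1 -1.1  1.2] [0.0021 0.0015 0.0126 0.0099 0.0012 0.0018]
4 head pred nominal/bias [[274.75573204  83.89129562]] [[274.74747188  67.52287297]]
5 head pred nominal/bias [[275.88743488   5.505696  ]] [[275.88738225 -10.86279457]]
```

```bash
python3 - <<'E'
from fit import *
q=np.load("pics/q.npy"); c5=dict(np.load("pics/w5.npz")); off=np.load("pics/off.npy")
T3=np.eye(4);T3[:3,:3]=R.from_rotvec([-2.848,-1.326,.002]).as_matrix();T3[:3,3]=[0.5143,0.1606,0.2395]; c3=dict(K=c5["K"],T=T3@off)
yaw=np.deg2rad(50); P[2,2]=0
for c,pos,rows,w,Q in((c3,T3[:3,3],[89.5,120.3,195.5],[22,169],P[:3]),(c5,[.4571,-.1575,.0768],[88.5,125.5,190.5,81.5],[29,252],P)):
    def res(v):
        e=projf(c,plate(pos,yaw,*v,[[.045,.006,.005],[.045,-.006,.005],[.07,.045,0],[.07,-.045,0]]))
        return np.r_[projf(c,plate(pos,yaw,*v,Q))[:,1]-rows,e[1,0]-e[0,0]-w[0],.5*(e[3,0]-e[2,0]-w[1])]
    r=least_squares(res,[-.025,.039,.3]); print(r.x.round(4),np.rad2deg(r.x[2]).round(1),r.fun.round(1),np.sqrt(np.diag(np.linalg.inv(r.jac.T@r.jac))).round(4))
x=r.x; Rt=R.from_euler("ZY",[yaw,-x[2]]).as_matrix()
print("hole bottom/top front/back rows",projf(c5,plate(pos,yaw,*x,np.array([[13,0,5],[13,0,0],[37,0,5]])/1e3))[:,1])
hole=plate(pos,yaw,*x,[.025,0,0])[0] if False else plate(pos,yaw,*x,np.array([[.025,0,0]]))[0]
F=R.from_euler("ZY",[q[3],-S35]).as_matrix(); print("hole rel screw in face frame",F.T@(hole-face(q[:4],[.0425,q[4],0])[0]))
E
```

```text
[-0.0247  0.0334  0.0007] 0.0 [ 0.1  0.1 -0.1  1.3 -0.2] [0.0016 0.0034 0.0466]
[-0.0214  0.0326  0.6215] 35.6 [-0.   0.6 -0.3 -0.3  2.5 -0.7] [0.0005 0.001  0.0133]
hole bottom/top front/back rows [198.52407342 190.23984271 159.96897017]
hole rel screw in face frame [-0.06598491 -0.0001893   0.03739396]
```

>>> move_arm:
  motion:
    - {"tx":0.0133,"ty":0,"tz":-0.0093,"twist":0}
    - {"tx":0.0133,"ty":0,"tz":-0.0093,"twist":0}
    - {"tx":0.0133,"ty":0,"tz":-0.0093,"twist":0}
    - {"tx":0.0133,"ty":0,"tz":-0.0094,"twist":0}
    - {"tx":0.003,"ty":0,"tz":0.004,"twist":0}
    - {"tx":0.003,"ty":0,"tz":0.004,"twist":0}
    - {"tx":0,"ty":0,"tz":0,"twist":0}
    - {"tx":0,"ty":0,"tz":0,"twist":0}

```text
clock: 12.45
position: [0.4942, -0.1123, 0.1053]
ee_rot: [-2.846, -1.329, 0.003]
force: [0.3, -0.7, -3.0]
width: 0.652
gripper_force: 45.0
```

```bash
python3 - <<'E'
from fit import *
q=np.load("pics/q.npy"); st=arm.observe(); im=arm.get_image("wrist"); c=arm.calibration("wrist"); np.savez("pics/w6.npz",**c)
print(st["clock"],st["position"].round(4),st["force"].round(1))
print("head top, under",projf(c,face(q[:4],[[.0425,q[4],.015],[.0425,q[4],.010]])).round(1).tolist())
x=[-.0214,.0326,np.deg2rad(35.6)]
print("hole back z0 centre, edges",projf(c,plate(st["position"],np.deg2rad(50),*x,np.array([[25,0,0],[13,0,0],[37,0,0],[25,12,0],[25,-12,0],[25,0,5]])/1e3)).round(1).tolist())
cv2.imwrite("pics/w6.png",cv2.resize(im[90:230,185:365,::-1],None,fx=4,fy=4,interpolation=cv2.INTER_CUBIC))
E
```

```text
12.45 [ 0.4942 -0.1123  0.1053] [ 0.3 -0.7 -3. ]
head top, under [[276.0, 150.3], [276.1, 143.4]]
hole back z0 centre, edges [[274.1, 171.6], [274.2, 189.7], [274.1, 151.2], [246.7, 171.7], [301.6, 171.7], [274.1, 179.9]]
```

View pics/w6.png

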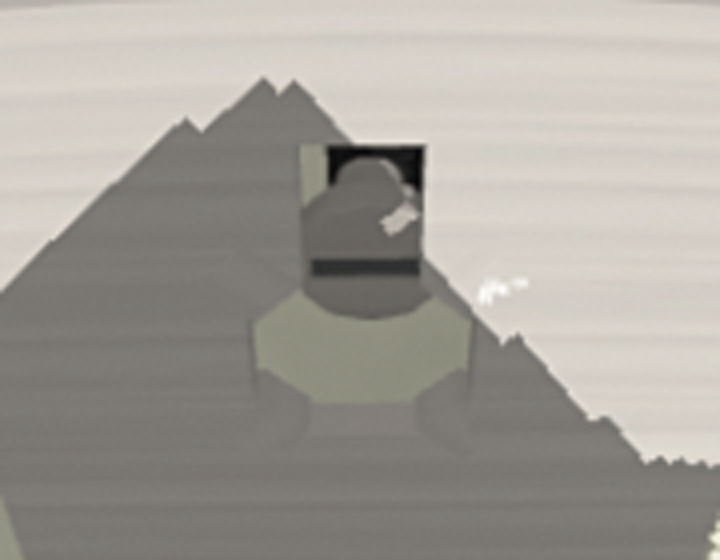

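```bash
python3 - <<'E'
from fit import *
q=np.load("pics/q.npy"); F=R.from_euler("ZY",[q[3],-S35]).as_matrix()
C={i:dict(np.load(f"pics/w{i}.npz")) for i in(1,4,5,6)}; U={1:(253.8,147),4:(274.5,83),5:(275,5),6:(276.2,157)}
g=cv2.cvtColor(cv2.imread("pics/w5.png"),cv2.COLOR_BGR2GRAY); print(g[0:30,272].tolist())
r=least_squares(lambda x:np.concatenate([projf(C[i],x)[0]-U[i] for i in C]),face(q[:4],[.0425,q[4],.015])[0],loss="soft_l1",f_scale=2)
print(r.x,r.fun.round(1)); h=F.T@(r.x-q[:3]); print("head face frame",h, "cov",np.sqrt(np.diag(np.linalg.inv(r.jac.T@r.jac))))
st=arm.observe(); x=[-.0214,.0326,np.deg2rad(35.6)]
for gx,gz in((-.0214,.0326),(-.023,.039)):
    hole=plate(st["position"],np.deg2rad(50),gx,gz,x[2],np.array([[.025,0,0]]))[0]
    print("hole minus headtop in face frame",F.T@(hole-r.x), projf(C[6],hole))
    # align ray: where does head lie if n fixed to face .015
d,o=ray(C[6],U[6],True); n=F[:,2]; t=(.015-n@(o-q[:3]))/(n@d); print("head from w6 on plane",F.T@(o+t*d-q[:3]))
E
```

```text
[178, 172, 96, 83, 87, 85, 84, 85, 134, 174, 174, 173, 175, 177, 176, 174, 174, 174, 173, 171, 172, 169, 167, 167, 165, 154, 142, 142, 141, 141]
[ 0.53536519 -0.06434137  0.12218839] [-0.8  1.   0.1  2.6  0.6 -0.3 -0.4 -0.8]
head face frame [0.04457391 0.07532457 0.02130361] cov [0.00030283 0.00032293 0.00129443]
hole minus headtop in face frame [-0.00363807  0.00053708  0.00593992] [[274.49297353 171.46025753]]
hole minus headtop in face frame [-0.0019712   0.00056404 -0.00044293] [[274.53754535 158.7646091 ]]
head from w6 on plane [0.03834405 0.07513665 0.015     ]
```

>>> move_arm:
  motion:
    - {"tx":0.0027,"ty":0,"tz":-0.0019,"twist":0}
    - {"tx":0.0012,"ty":0,"tz":0.0016,"twist":0}
    - {"tx":0.0011,"ty":0,"tz":0.0017,"twist":0}
    - {"tx":0.0012,"ty":0,"tz":0.0016,"twist":0}
    - {"tx":0.0011,"ty":0,"tz":0.0017,"twist":0}
    - {"tx":0,"ty":0,"tz":0,"twist":0}
  squeeze: 25

```text
clock: 13.1
position: [0.4997, -0.106, 0.101]
ee_rot: [-2.846, -1.33, 0.0]
force: [0.4, 0.5, -3.0]
width: 0.652
gripper_force: 25.0
```

```bash
python3 - <<'E'
from fit import *
q=np.load("pics/q.npy"); delta(tcp(q[:4],-.050,0,.039,(.0425,q[4])))
im=arm.get_image("wrist"); g=cv2.cvtColor(im,cv2.COLOR_RGB2GRAY); np.save("pics/w7.npy",im)
for r in range(110,204,3): print(r,*[str(v) for v in g[r,240:314:3]])
E
```

```text
clock 13.1 toolx 50.09 F [ 0.4  0.5 -3. ] pos [ 0.4997 -0.106   0.101 ] target [ 0.5013 -0.1047  0.0878] tool delta [0.0021 0.0003 0.0132]
110 212 212 212 209 113 211 210 210 210 210 211 209 210 210 210 209 209 210 210 210 210 211 209 210 209
113 207 209 196 117 119 116 210 207 207 206 208 206 207 207 207 208 207 206 207 207 207 207 208 207 205
116 210 147 117 120 120 120 116 214 208 207 208 207 207 207 207 208 208 207 207 207 207 207 208 208 206
119 137 119 120 121 122 122 123 138 213 210 210 210 210 211 210 210 211 211 210 211 212 212 211 212 212
122 120 121 121 121 122 120 122 120 141 214 209 210 211 209 210 210 210 210 210 210 210 209 210 209 210
125 122 122 122 122 122 122 121 122 120 163 211 212 211 211 212 210 209 209 209 208 208 210 211 209 209
128 120 120 120 119 121 120 117 143 141 140 138 210 236 234 234 237 135 154 208 207 208 208 207 207 208
131 121 121 121 123 122 122 121 143 143 141 141 139 216 235 232 235 164 157 211 210 210 210 210 210 209
134 123 124 124 124 123 123 122 142 142 141 141 141 136 140 129 171 136 183 212 211 211 211 211 211 211
137 118 120 119 119 118 1
[... 1618 characters left out ...]
0 120 141 144 101 102 102 102 101 103 102 101 99 136 127 121 118 118 121 120 120
188 122 122 122 115 119 121 121 130 143 136 104 98 95 98 99 118 143 119 122 119 117 121 121 121 121
191 124 125 124 121 120 120 121 118 126 126 127 129 129 128 127 127 125 118 122 122 120 121 123 123 123
194 120 120 121 120 122 124 122 118 127 127 127 127 127 128 127 127 126 119 124 123 123 123 119 120 120
197 120 120 121 123 124 122 121 118 127 127 127 128 127 127 127 128 125 121 120 123 123 123 122 120 119
200 121 122 123 123 122 121 121 121 122 122 121 122 123 122 124 122 122 123 120 120 121 123 124 123 125
203 123 122 122 122 119 124 123 123 124 123 124 124 124 123 123 124 124 124 124 123 122 125 124 125 124
```

>>> move_arm:
  motion:
    - {"tx":0.0012,"ty":0,"tz":0.0016,"twist":0}
    - {"tx":0.0011,"ty":0,"tz":0.0017,"twist":0}
    - {"tx":0,"ty":0,"tz":0,"twist":0}

```text
clock: 13.45
position: [0.5012, -0.1043, 0.0978]
ee_rot: [-2.846, -1.33, 0.0]
force: [0.1, -0.2, -3.2]
width: 0.648
gripper_force: 25.0
```

```bash
python3 - <<'E'
from fit import *
q=np.load("pics/q.npy"); delta(tcp(q[:4],-.050,0,.039,(.0425,q[4])))
im=arm.get_image("wrist"); g=cv2.cvtColor(im,cv2.COLOR_RGB2GRAY)
for r in range(116,210,3): print(r,*[str(v) for v in g[r,240:314:3]])
E
```

```text
clock 13.45 toolx 50.09 F [ 0.1 -0.2 -3.2] pos [ 0.5012 -0.1043  0.0978] target [ 0.5013 -0.1047  0.0878] tool delta [-0.0003  0.0003  0.01  ]
116 212 118 120 120 118 212 207 207 207 206 207 208 207 208 208 208 207 207 207 207 208 207 207 207 206
119 118 121 122 121 121 116 216 212 200 211 210 211 210 210 210 211 211 210 211 211 212 212 213 212 211
122 120 122 122 121 122 121 128 117 117 211 209 210 209 210 210 209 210 209 210 209 210 210 210 209 210
125 122 121 122 121 122 122 122 122 122 118 212 214 211 212 211 211 214 208 209 209 209 209 210 209 210
128 120 120 120 119 120 120 117 144 143 144 141 149 239 235 236 236 135 154 208 207 208 208 207 207 206
131 121 122 121 124 124 122 120 142 142 142 143 142 203 236 235 236 244 158 211 212 208 211 211 210 210
134 124 124 123 124 124 123 120 144 142 143 141 142 139 192 235 236 134 182 212 210 212 211 212 211 212
137 119 119 118 120 119 118 116 141 141 140 143 142 140 132 235 234 170 177 207 206 206 207 206 206 206
140 123 126 124 124 124 124 124 141 141 140 141 140 139 224 232 232 237 202 209 210 210 210 209 209 209
143 122 123 123 123 1
[... 1605 characters left out ...]
19 120 122 108 102 103 102 101 101 102 103 102 102 104 122 121 121 122 123 122 124
194 120 121 120 120 122 123 123 119 128 102 98 97 98 97 99 97 120 120 124 123 123 121 119 120 122
197 120 120 121 122 123 123 122 120 127 128 127 128 128 128 129 129 125 119 120 123 124 123 123 120 118
200 122 121 123 122 123 120 121 122 120 121 122 121 123 123 123 123 122 123 120 119 122 123 122 123 124
203 123 123 122 122 121 122 124 123 123 123 123 123 125 125 125 124 126 125 123 124 121 122 125 125 125
206 119 121 119 120 119 122 119 119 120 119 119 119 120 119 121 119 118 120 119 120 120 119 121 120 120
209 119 118 119 119 117 119 118 118 119 118 119 120 119 119 119 120 118 120 120 119 121 120 120 120 120
```

>>> move_arm:
  motion:
    - {"tx":0.0004,"ty":0,"tz":0.0022,"twist":0}
    - {"tx":0.0011,"ty":0,"tz":0.0017,"twist":0}
    - {"tx":0.0012,"ty":0,"tz":0.0016,"twist":0}
    - {"tx":0,"ty":0,"tz":0,"twist":0}

```text
clock: 13.9
position: [0.503, -0.1022, 0.0923]
ee_rot: [-2.846, -1.33, 0.0]
force: [-0.2, -0.1, -2.6]
width: 0.649
gripper_force: 25.0
```

>>> move_arm:
  motion:
    - {"tx":0.0006,"ty":0,"tz":0.0008,"twist":0}
    - {"tx":0.0006,"ty":0,"tz":0.0008,"twist":0}
    - {"tx":0,"ty":0,"tz":0,"twist":0}

```text
clock: 14.2
position: [0.5038, -0.1014, 0.0908]
ee_rot: [-2.846, -1.33, 0.0]
force: [-0.4, 0.3, -3.8]
width: 0.653
gripper_force: 25.0
```

>>> move_arm:
  motion:
    - {"tx":0.0006,"ty":0,"tz":0.0008,"twist":0}
    - {"tx":0.0006,"ty":0,"tz":0.0008,"twist":0}
    - {"tx":0,"ty":0,"tz":0,"twist":0}

```text
clock: 14.5
position: [0.5039, -0.1013, 0.0906]
ee_rot: [2.846, 1.328, -0.002]
force: [-7.9, -2.2, 17.5]
width: 0.656
gripper_force: 25.0
```

```bash
python3 - <<'E'
from fit import *
q=np.load("pics/q.npy"); F=R.from_euler("ZY",[q[3],-S35]).as_matrix()
for n,p in(("pretilt",[.4691,-.1439,.0538]),("now",arm.observe()["position"])):
    print(n,F.T@(np.array(p)+[0,0,.019]-face(q[:4],[.0425,q[4],0])[0]))
print(arm.observe()["force"],arm.observe()["ft_torque"])
im=arm.get_image("wrist"); g=cv2.cvtColor(im,cv2.COLOR_RGB2GRAY)
for r in range(122,230,3): print(r,*[str(v) for v in g[r,240:314:3]])
E
```

```text
pretilt [-0.11106615 -0.00084672  0.04023304]
now [-0.04492599  0.00013076  0.03881403]
[-7.91416106 -2.1618393  17.48293774] [-0.2313002   1.93731836  0.12262871]
122 118 119 120 119 120 119 119 117 183 208 208 207 207 206 207 207 207 207 207 206 206 207 206 206 205
125 122 122 121 123 121 123 122 121 116 211 208 209 208 206 208 208 212 209 210 208 209 209 208 208 208
128 117 118 118 119 119 119 116 144 141 140 201 235 236 237 235 235 239 146 207 206 207 206 205 205 206
131 120 120 120 120 121 122 117 144 142 142 139 211 234 234 234 234 229 151 207 208 207 207 207 206 207
134 123 123 123 123 122 124 119 145 142 142 142 137 231 235 234 234 206 180 211 210 210 210 210 211 210
137 116 117 117 117 118 117 116 143 143 141 142 142 137 228 235 234 210 175 204 204 204 204 205 203 203
140 121 121 120 121 121 122 121 141 142 142 142 143 205 237 235 236 162 203 207 209 208 208 208 208 207
143 124 123 122 123 123 122 123 141 140 142 142 141 154 237 233 234 240 199 211 211 210 210 211 210 209
146 120 121 121 121 120 122 120 141 141 140 141 139 139 146 236 232 236 196 208 208 208 207 209 209 209

[... 2030 characters left out ...]
7 117 117 118 117 113 111 99 107 119 118 119 118 118 118 118 118 118 120 120
212 120 121 121 120 121 121 123 122 121 122 122 121 123 123 122 123 122 122 123 122 123 122 123 122 122
215 123 123 124 123 122 121 122 122 122 121 122 121 120 121 123 122 122 121 121 121 121 121 122 121 120
218 117 119 119 120 118 120 120 121 118 122 121 120 120 121 122 122 122 122 122 122 122 122 124 122 123
221 120 120 121 121 121 122 122 120 120 120 121 121 121 123 121 121 121 121 122 121 119 121 120 120 119
224 119 118 118 118 118 117 118 117 119 119 117 117 119 118 119 118 118 119 117 118 117 118 118 118 118
227 119 118 120 120 119 119 119 118 120 120 120 120 119 119 120 118 119 119 121 119 120 120 121 121 121
```

>>> move_arm:
  motion:
    - {"tx":-0.0003,"ty":0,"tz":-0.0004,"twist":0}
    - {"tx":0,"ty":0,"tz":0,"twist":0}
    - {"tx":-0.0016,"ty":0,"tz":0.0012,"twist":0}
    - {"tx":-0.0017,"ty":0,"tz":0.0011,"twist":0}
    - {"tx":-0.0016,"ty":0,"tz":0.0012,"twist":0}
    - {"tx":-0.0016,"ty":0,"tz":0.0011,"twist":0}
    - {"tx":-0.0017,"ty":0,"tz":0.0012,"twist":0}
    - {"tx":0,"ty":0,"tz":0,"twist":0}

```text
clock: 15.35
position: [0.5004, -0.1079, 0.0855]
ee_rot: [2.844, 1.328, 0.003]
force: [-1.4, -2.5, 13.2]
width: 0.65
gripper_force: 25.0
```

>>> move_arm:
  motion:
    - {"tx":-0.0016,"ty":0,"tz":0.0011,"twist":0}
    - {"tx":-0.0017,"ty":0,"tz":0.0011,"twist":0}
    - {"tx":-0.0016,"ty":0,"tz":0.0011,"twist":0}
    - {"tx":-0.0016,"ty":0,"tz":0.0011,"twist":0}
    - {"tx":-0.0017,"ty":0,"tz":0.0011,"twist":0}
    - {"tx":0,"ty":0,"tz":0,"twist":0}

```text
clock: 15.95
position: [0.4952, -0.1143, 0.0798]
ee_rot: [2.845, 1.327, 0.003]
force: [-0.4, -2.6, 10.5]
width: 0.65
gripper_force: 25.0
```

```bash
python3 - <<'E'
from fit import *
q=np.load("pics/q.npy"); F=R.from_euler("ZY",[q[3],-S35]).as_matrix(); s=arm.observe()
print(F.T@(s["position"]+[0,0,.019]-face(q[:4],[.0425,q[4],0])[0]),"force face frame",F.T@s["force"])
im=arm.get_image("wrist"); g=cv2.cvtColor(im,cv2.COLOR_RGB2GRAY)
for r in range(90,210,4): print(r,*[str(v) for v in g[r,243:314:4]])
E
```

```text
[-0.06381101 -0.00162975  0.03889805] force face frame [ 4.14669436 -1.35064261  9.90424101]
90 206 207 206 205 205 205 205 206 205 205 206 206 207 207 207 206 205 207
94 208 208 208 208 210 209 209 210 210 210 211 210 210 211 210 210 210 210
98 207 207 207 207 207 207 207 206 206 204 204 204 205 207 206 206 206 208
102 206 205 207 207 207 206 206 207 207 208 207 207 208 208 206 206 208 206
106 209 210 209 211 209 210 210 209 211 210 210 210 212 211 210 212 212 211
110 211 210 210 211 209 209 209 209 209 209 209 208 209 209 208 210 209 209
114 116 209 205 207 204 204 204 204 205 204 205 204 205 206 205 204 205 206
118 120 117 153 115 213 208 210 209 210 209 210 210 211 210 210 210 210 210
122 120 120 120 120 116 212 209 208 209 207 208 208 208 207 208 208 207 209
126 120 120 120 119 108 88 120 116 115 114 118 107 155 207 207 207 206 206
130 120 119 121 120 109 18 64 149 145 37 30 32 160 205 206 208 206 206
134 122 123 123 123 109 84 98 115 98 129 31 31 171 210 209 210 210 210
138 120 119 120 120 107 102 104 104 151 144 129 15 181 206 207 207 207 206
142 125 123 123 99 104 105 106 107
[... 533 characters left out ...]
140 139 122 210 208
174 119 106 141 142 98 99 101 100 101 100 98 132 141 140 142 106 195 204
178 123 115 139 141 142 142 140 116 124 141 142 139 140 140 140 109 120 204
182 121 116 128 140 140 139 140 141 140 139 140 139 138 140 122 113 122 118
186 119 118 118 120 140 140 140 140 141 139 139 136 138 120 117 114 120 121
190 121 121 118 120 120 133 136 137 134 134 135 135 119 120 119 121 123 122
194 120 119 122 122 121 124 126 126 126 126 127 127 117 123 123 120 119 120
198 119 121 122 123 119 125 126 126 126 127 126 125 122 120 123 121 123 121
202 121 121 121 120 121 121 121 121 123 123 123 123 122 124 117 122 125 124
206 118 118 118 119 119 119 119 119 118 119 120 120 118 118 118 119 119 121
```

>>> move_arm:
  motion:
    - {"tx":0,"ty":-0.0015,"tz":0,"twist":0}
    - {"tx":-0.0016,"ty":0,"tz":0.0011,"twist":0}
    - {"tx":-0.0017,"ty":0,"tz":0.0011,"twist":0}
    - {"tx":-0.0016,"ty":0,"tz":0.0011,"twist":0}
    - {"tx":0,"ty":0,"tz":0,"twist":0}

```text
clock: 16.5
position: [0.4913, -0.1168, 0.0767]
ee_rot: [2.844, 1.328, 0.005]
force: [-0.6, -2.5, 10.3]
width: 0.651
gripper_force: 25.0
```

>>> move_arm:
  motion:
    - {"tx":-0.0012,"ty":0,"tz":0.0008,"twist":0}
    - {"tx":-0.0012,"ty":0,"tz":0.0008,"twist":0}
    - {"tx":0,"ty":0,"tz":0,"twist":0}

```text
clock: 16.8
position: [0.4913, -0.117, 0.0764]
ee_rot: [2.843, 1.33, 0.009]
force: [-1.2, 3.7, 23.7]
width: 0.649
gripper_force: 25.0
```

```bash
python3 - <<'E'
from fit import *
q=np.load("pics/q.npy"); F=R.from_euler("ZY",[q[3],-S35]).as_matrix(); s=arm.observe()
print(F.T@(s["position"]+[0,0,.019]-face(q[:4],[.0425,q[4],0])[0]),"force face frame",F.T@s["force"])
im=arm.get_image("wrist"); g=cv2.cvtColor(im,cv2.COLOR_RGB2GRAY)
for r in range(90,204,4): print(r,*[str(v) for v in g[r,243:314:4]])
E
```

```text
[-0.0695078  -0.00040006  0.03870595] force face frame [15.28011499  3.30425949 18.17617727]
90 205 205 204 204 205 204 204 205 205 205 204 205 205 205 205 205 204 205
94 208 208 207 208 209 208 208 208 209 209 208 208 208 208 208 209 209 208
98 205 204 204 204 203 201 201 203 202 201 204 203 202 203 203 203 203 204
102 205 206 205 207 206 207 207 207 207 207 207 208 207 207 207 208 207 207
106 208 208 209 209 209 208 210 207 208 208 209 210 209 208 209 211 210 210
110 209 209 208 207 207 208 208 209 208 208 208 207 208 207 208 208 208 208
114 195 149 204 204 204 204 204 204 205 204 205 205 205 204 204 203 204 204
118 119 119 195 208 209 209 209 209 210 211 210 209 210 209 210 211 210 210
122 120 118 119 179 208 210 197 212 175 117 195 209 209 208 207 208 208 209
126 118 119 119 118 167 138 141 146 151 150 146 140 86 208 205 205 205 205
130 121 120 121 120 106 146 151 161 173 167 156 148 138 109 207 206 207 206
134 122 121 123 94 102 167 178 176 175 176 176 179 163 129 137 208 209 210
138 119 119 120 99 103 100 160 96 177 176 175 174 174 174 124 207 206 206
142 123 123 118 101 101 99
[... 464 characters left out ...]
 211 209 206 204
170 122 112 139 139 138 141 141 141 140 141 141 140 137 138 169 138 209 209
174 116 107 139 139 138 141 140 141 140 140 140 138 139 137 137 109 203 203
178 123 114 142 139 139 140 140 140 140 139 138 137 136 135 135 103 211 209
182 120 116 123 140 139 140 138 139 141 138 137 138 137 138 121 112 115 212
186 119 120 119 119 136 140 139 138 137 137 138 138 137 119 117 115 119 119
190 120 120 117 120 119 134 136 136 135 135 130 133 118 120 119 119 121 122
194 119 117 120 121 119 125 125 126 126 126 126 127 117 121 122 119 117 118
198 120 122 121 120 118 124 124 125 124 124 123 125 121 119 120 122 120 121
202 120 121 121 119 121 121 121 122 122 122 122 121 123 122 122 122 124 124
```

```bash
python3 - <<'E'
from fit import *
s=arm.observe(); c=arm.calibration("wrist")
for gz in(.0326,.0345):
    print(projf(c,plate(s["position"],np.deg2rad(50),-.0214,gz,S35,np.array([[54,0,5],[50,0,15],[48,0,15],[46,0,15],[42,0,15],[13,0,5]])/1e3)).round(1).tolist())
E
```

```text
[[275.5, 124.4], [275.5, 150.2], [275.4, 154.5], [275.4, 158.6], [275.3, 166.6], [274.9, 197.4]]
[[275.4, 121.4], [275.4, 146.8], [275.4, 151.0], [275.4, 155.1], [275.3, 163.1], [274.9, 194.3]]
```

>>> move_arm:
  motion:
    - {"tx":0.001,"ty":0,"tz":-0.0015,"twist":0}
    - {"tx":0,"ty":0,"tz":0,"twist":0}

```text
clock: 17.05
position: [0.491, -0.1167, 0.0765]
ee_rot: [2.844, 1.329, 0.007]
force: [2.0, 2.6, 11.6]
width: 0.653
gripper_force: 25.0
```

>>> move_arm:
  motion:
    - {"tx":0,"ty":0,"tz":0,"twist":0}
    - {"tx":0,"ty":0,"tz":0,"twist":0}
    - {"tx":0,"ty":0,"tz":0,"twist":0}
    - {"tx":0,"ty":0,"tz":0,"twist":0}
    - {"tx":0,"ty":0,"tz":0,"twist":0}
    - {"tx":0,"ty":0,"tz":0,"twist":0}
    - {"tx":0,"ty":0,"tz":0,"twist":0}
    - {"tx":0,"ty":0,"tz":0,"twist":0}
  gripper: -1

```text
clock: 17.85
position: [0.4886, -0.1173, 0.075]
ee_rot: [2.846, 1.33, -0.0]
force: [0.4, -0.4, -0.0]
width: 1.004
gripper_force: 0.0
```

>>> move_arm:
  motion:
    - {"tx":0,"ty":0,"tz":-0.01,"twist":0}
    - {"tx":0,"ty":0,"tz":-0.02,"twist":0}
    - {"tx":0,"ty":0,"tz":-0.03,"twist":0}
    - {"tx":0,"ty":0,"tz":-0.03,"twist":0}
    - {"tx":0,"ty":0,"tz":-0.03,"twist":0}
    - {"tx":0,"ty":0,"tz":-0.03,"twist":0}
    - {"tx":0,"ty":0,"tz":0,"twist":0}
    - {"tx":0,"ty":0,"tz":0,"twist":0}

```text
clock: 18.65
position: [0.4889, -0.1173, 0.2261]
ee_rot: [2.845, 1.329, 0.002]
force: [-0.4, 0.2, -1.5]
width: 0.998
gripper_force: 0.0
```

```bash
python3 - <<'E'
from fit import *
q=np.load("pics/q.npy"); c=arm.calibration("wrist"); im=arm.get_image("wrist"); cv2.imwrite("pics/w9.png",im[:,:,::-1])
sc=face(q[:4],[.0425,q[4],0])[0]; F=R.from_euler("ZY",[q[3],-S35]).as_matrix()
pl=lambda o,P:sc+(np.array(P)/1e3+[o,0,0])@F.T
for o in(-.05,-.04): print(o,"TL,TR,slot end, hole bottom back, bar top uphill L/R",projf(c,pl(o,[[70,45,5],[70,-45,5],[54,0,5],[13,0,0],[-19,30,50],[-19,-30,50]])).round(0).tolist())
for n in("hole","bar","hung"):
    print(n,[(np.round(np.array(d["point"])*[560,420],1).tolist(),round(d["conf"],2)) for d in arm.place_of("wrist",n)[:4]])
print("pred hole,bar",projf(c,pl(-.05,[[25,0,0],[-25,0,50]])))
g=cv2.cvtColor(im,cv2.COLOR_RGB2GRAY); u=projf(c,pl(-.05,[[54,0,5]]))[0].round().astype(int); print(u)
for r in range(u[1]-40,u[1]+70,4): print(r,*[str(v) for v in g[r,u[0]-40:u[0]+40:4]])
E
```

```text
-0.05 TL,TR,slot end, hole bottom back, bar top uphill L/R [[222.0, 100.0], [332.0, 101.0], [277.0, 115.0], [276.0, 148.0], [243.0, 212.0], [309.0, 212.0]]
-0.04 TL,TR,slot end, hole bottom back, bar top uphill L/R [[220.0, 90.0], [334.0, 91.0], [277.0, 106.0], [277.0, 140.0], [242.0, 204.0], [310.0, 205.0]]
hole [([22.4, 91.3], 0.75), ([280.1, 139.9], 0.72), ([211.7, 343.5], 0.7)]
bar [([275.9, 217.2], 0.59), ([205.4, 336.5], 0.59), ([9.6, 55.0], 0.57)]
hung [([427.4, 125.0], 0.9)]
pred hole,bar [[276.53086641 138.34528381]
 [275.98532105 215.76028517]]
[277 115]
75 228 226 225 223 223 223 223 224 224 224 223 222 221 223 224 223 223 225 227 225
79 227 226 226 224 223 223 222 225 226 225 224 223 223 224 224 223 224 225 225 224
83 227 227 225 225 225 224 223 224 226 225 225 225 225 225 224 223 223 224 224 225
87 225 225 225 225 223 223 223 224 225 225 226 225 225 224 224 222 223 225 225 225
91 224 226 227 226 225 225 224 222 223 223 224 225 224 223 223 223 224 224 224 224
95 227 227 226 226 225 226 225 223 224 223 223 223 224 223 222 222 223 222 222 223
99 218 213 208 202 194 190 188 
[... 1085 characters left out ...]
128 126 127 111 110 113 113 108 199 196 196
155 109 111 111 109 109 112 111 113 111 116 115 114 111 115 113 111 111 109 194 192
159 111 111 111 111 112 111 110 111 112 112 111 112 111 110 111 112 112 112 139 197
163 112 112 112 113 113 112 113 113 114 112 114 114 113 114 113 114 114 113 115 112
167 109 110 110 110 110 110 109 111 111 111 113 112 113 110 112 113 114 114 114 113
171 110 111 110 110 110 110 109 110 109 110 110 110 110 109 109 108 109 109 110 110
175 109 108 108 108 109 109 110 109 109 108 110 110 110 111 111 110 111 110 111 111
179 111 112 111 113 113 113 110 112 111 110 110 112 111 110 111 113 111 109 110 110
183 113 114 103 72 71 72 70 71 71 71 72 71 72 72 71 70 71 69 113 112
```

```bash
python3 -c "
from cell import arm
print(arm.sign_off())"
```

```text
the job is handed in; nothing more can be done
None
```

The holder plate now hangs on the free left screw, lying flat on the face with the screw at the top end of its slot. I released it, checked its position with the wrist camera, moved the arm clear and handed the job in at about 19 s; no verdict came back.

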